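# Feel for the clear bay, then load the cartridge

### The arm

A 6-joint arm with a two-finger parallel gripper is mounted at the origin on the work surface. World frame = base frame: x ahead of the robot, y to its left, z up, the work surface at z = 0. Lengths are in m, angles in rad, forces in N, time in s.
With the tool pointing down it reaches from about 0.375 to 0.9 m from the base axis. Payload 3.1 kg.
Tool frame: the origin (TCP) lies at the very end of the fingers, on their centre line; the grasp point (between the pads) lies 19 mm behind it; z points along the fingers, y is the direction in which the jaws open and shut (so a half turn about z gives the same grasp; the last joint's range is limited). The gripper opens to 85 mm and grips with 20 to 120 N. Pads are 22 mm wide; open, the fingers measure 114 mm over their backs; the gripper's body (76 mm by 85 mm) begins 54 mm behind the grasp point. The pads swing forward as they close: fully open they stand 13 mm farther back than shut.
Start: joints at [0.928, 0.527, 1.433, -0, 1.181, -0.178], TCP at [0.28, 0.559, 0.231] pointing down, gripper open.
Joint ranges: [-3.08, 3.08], [-0.75, 2.2], [0.22, 2.44], [-1.43, 4.57], [0, 2.65], [-2.85, 2.85]. Speed limits (rad/s): [2.79, 2.79, 3.14, 3.14, 3.14, 3.14].

### API

Orientations are given as a unit quaternion [x, y, z, w].
In Python, from station import manip gives the robot as it stands.
- The arm moves only by the tool send_rows, never from a script. Its argument "motion" is a list of rows, each an object with "gripper": the finger opening in mm, from 0 to 85.4; "travel": the shift along the tool's x, y, z in mm, a list of three; "rotation": the turn, a rotation vector about the tool's x, y, z in degrees, a list of three. In form: [{"gripper": gripper, "travel": [x, y, z], "rotation": [ax, ay, az]}, ...]. A call has 1 to 12 rows; each row shifts and turns the commanded pose from where the row before left it, along the tool's axes as they then stand; what a row does not reach is not made up. A row lasts 1/12 s, in which the tool goes at most 41.7 mm and 7.16 degrees, less where a joint would pass 70% of its speed; a pose out of reach is approached as far as the arm can. A call is refused whole if a number of a shift passes 41.7 or a number of a turn 7.16, either way. A call with a gripper value outside its range is refused whole. The fingers move at their own pace and stop on an object; "newtons" is the grip in N (left out, the last holds). Time passes only in rows, so rows that do not move let the fingers close. It gives the time, the measured TCP pose, the force and the opening at its end, in the units of the state.
- manip.sense(): the state, without advancing time (a new reading comes with each control period).
- manip.snapshot(name): name is "scene" or "top" or "wrist"; returns the picture (480x640x3 uint8, red, green, blue); there is no depth.
- manip.calibration(name): a dict with "fx", "fy", "cx", "cy" (pixels), "k1" (the pictures are not rectified: a ray, as slopes to the right and down, at radius r is drawn at 1 + k1 r^2 times it, then the intrinsics apply), "cam_to_world" (4x4, takes a point from camera to world coordinates). Camera axes: x right, y down, z forward; pixel columns grow to the right and rows downward; lengths in m; the calibration is good to about 2 mm. A picture is of the moment at which its call begins: read the wrist's pose just before it. calibration takes no time and is no camera call; for the wrist camera it gives the pose at the moment of the call.
- manip.sign_off(): hands the job in, once; it reports no verdict.
The state is a dict: "t": time; "q": joint angles; "qd": joint speeds; "tau": joint torques, N m; "tcp_pos": TCP position; "tool_rot": TCP orientation; "force": force on the tool from outside, world axes, zero at the start; "ft_torque": the same for the moment, N m; "finger_gap": opening from 0.0 (shut) to 1.0 (fully open).
Only numpy, scipy, OpenCV 4.12 (cv2) and the standard library are available. Lean on these libraries where they do the work, as an engineer would, in place of code of your own. Each camera call takes 0.05 s, during which the arm holds its last target. There are 200 camera calls.

### The job

Some bays of the three-bay dock still hold a broken-off stub of an old cartridge, hidden under the dust flaps; just one bay is clear. Holding the gauge rod by its head, feel gently down into the bays until you find the one where the rod touches the bottom, and put the rod back in its stand. Then load the new cartridge fully home in that clear bay, gently, and leave the bottle, dishes and slide box where they are.

Things in the scene. Friction and masses are not known exactly. Their poses are not given: they have to be found in the camera images.
- dock: White dock fixed to the bench, 86 (x) x 190 (y) x 70 mm high, three bays in a row along y. Origin: centre of its underside. A metal dust flap 2 mm below each mouth hides the bay: hinged at the bay's +x edge, pushed open downward by what goes in (0.5 N for the rod, 1 to 3 N for the cartridge, hangs at most 35 mm down), it springs shut. Two bays, which is unknown, hold a stub; one is clear.
- bay0 (a point): -y end bay: seated cartridge's axis at the level of the dock's top (z 70 mm), axes as the dock's. Vertical shaft with flat floor 60 mm down, mouth chamfer 2 mm; it spans x -15.5 to 20.5 mm (open flap in the last 3) and y -11.5 to 11.5 mm from here. If a jammed stub is inside, it is rigid, 27 x 20 mm about this axis, its top 44 mm down; it cannot be removed.
- bay1 (a point): Middle bay: seated cartridge's axis at the level of the dock's top (z 70 mm), axes as the dock's. Vertical shaft with flat floor 60 mm down, mouth chamfer 2 mm; it spans x -15.5 to 20.5 mm (open flap in the last 3) and y -11.5 to 11.5 mm from here. If a jammed stub is inside, it is rigid, 27 x 20 mm about this axis, its top 44 mm down; it cannot be removed.
- bay2 (a point): +y end bay: seated cartridge's axis at the level of the dock's top (z 70 mm), axes as the dock's. Vertical shaft with flat floor 60 mm down, mouth chamfer 2 mm; it spans x -15.5 to 20.5 mm (open flap in the last 3) and y -11.5 to 11.5 mm from here. If a jammed stub is inside, it is rigid, 27 x 20 mm about this axis, its top 44 mm down; it cannot be removed.
- gauge: Gauge rod upright in its stand: round steel shaft, 12 mm thick, 95 mm long, and above it a square aluminium head, 18 x 18 x 40 mm high, sides along the rod's x and y; about 80 g. Origin: centre of its flat lower tip; z up. In the stand the tip rests 10 mm above the bench, so the head spans 105 to 145 mm above the bench.
- gauge_shaft: The lower 60 mm of the gauge rod's shaft (same origin and axes as the rod). It must never be pressed on anything, or gripped, with more than 35 N.
- stand: Grey block fixed to the bench, 60 x 60 x 45 mm high, with one round hole 16 mm wide and 35 mm deep (2 mm chamfer) from the top in its middle. Origin: centre of its underside.
- stand_hole (a point): Centre of the floor of the stand's hole, 10 mm above the bench, where the rod's tip rests.
- cartridge: New white cartridge, amber windows, upright on the bench, 98 mm tall, about 80 g. Foot 28 (x) x 20 (y) mm to 56 mm up, lowest 5 mm tapered 1.5 mm a side; flange 36 x 28 mm at 56 to 62 mm; grip tab 24 (x) x 18 (y) mm at 62 to 98 mm. Origin: centre of its underside; z up. Goes in foot first, its x along the dock's x (either way round); home when the flange lies on the dock's top.
- cartridge_foot: The foot of the cartridge below the flange (same origin and axes as the cartridge). It must never be pressed on anything, or gripped, with more than 35 N.
- cartridge_seat (a point): Centre of the underside of the cartridge's flange, 56 mm above its origin.
- amber_bottle: Amber bottle with a black cap, 56 mm in diameter, 105 mm high, standing on the bench. Origin: centre of its underside. Leave it.
- petri_stack: Stack of three glass dishes, about 93 mm in diameter and 42 mm high. Origin: centre of its underside. Leave it.
- slide_box: Closed grey slide box, 87 x 102 x 26 mm. Origin: centre of its underside. Leave it.
Mind the look-alikes: they are no part of the job. There is more than one size of the cartridge; the one meant has the size given above.

How it is judged:
By the outcome, as a careful person would: the job done as asked, in the order asked, and still so for the second after the job is handed in, with the robot touching nothing.
It also fails if it takes over 72 s, if anything falls off the work surface, if the arm or the gripper's body presses on something with over 40 N, if the wrist force passes 120 N, or if a joint passes its speed limit or range.

## Working session

There is one attempt and no reset: what is moved stays moved. The work goes in short steps, Python scripts to look and compute and a tool call to move; the robot and the scene stay as the last step left them, time stands still between calls to the robot, and variables do not carry over. Pictures are saved under pics/ and viewed, about 8 in all and at most 12, crops included, and the job is handed in when it is done.

Besides the shell and the picture viewer there is one more tool, called after ">>>" as name(argument=value, ...) on one line, values as JSON. send_rows: Moves the arm, as the interface text tells. Its arguments: {"type":"object","properties":{"motion":{"type":"array","items":{"type":"object","properties":{"gripper":{"type":"number"},"travel":{"type":"array","items":{"type":"number"}},"rotation":{"type":"array","items":{"type":"number"}}}}},"newtons":{"type":"number"}},"required":["motion"]}

```bash
mkdir -p pics; ls; cat > h.py <<'E'
import numpy as np,cv2,json
from station import manip
def ray(c,u,v):
    x=np.array([(u-c['cx'])/c['fx'],(v-c['cy'])/c['fy']]);d=x.copy()
    for _ in range(20): d=x/(1+c['k1']*(d@d))
    M=np.array(c['cam_to_world']);r=M[:3,:3]@np.array([d[0],d[1],1]);return M[:3,3],r
def onz(c,u,v,z):
    o,r=ray(c,u,v);return o+r*(z-o[2])/r[2]
def proj(c,p):
    M=np.array(c['cam_to_world']);q=M[:3,:3].T@(np.array(p)-M[:3,3]);d=q[:2]/q[2];d=d*(1+c['k1']*(d@d))
    return np.array([c['fx']*d[0]+c['cx'],c['fy']*d[1]+c['cy']])
def snap(n,f):
    c=manip.calibration(n);im=manip.snapshot(n)[:,:,::-1].copy();cv2.imwrite('pics/'+f,im);return c,im
E
python3 - <<'E'
from h import *
for n in('scene','top'):
    c,im=snap(n,n+'0.png');json.dump({k:(np.array(v).tolist()) for k,v in c.items()},open(n+'.json','w'));print(n,c)
s=manip.sense();print(s)
E
```

```text
pics
scene {'fx': 499.1642450045869, 'fy': 499.1642450045869, 'cx': 313.0354425983751, 'cy': 245.7104407563963, 'k1': -0.010683072779995017, 'cam_to_world': array([[ 8.78114493e-01,  3.57709979e-01, -3.17739686e-01,
         9.22263182e-01],
       [ 4.78449599e-01, -6.55184846e-01,  5.84652716e-01,
        -6.71323935e-01],
       [ 9.57883590e-04, -6.65414449e-01, -7.46473505e-01,
         8.79891428e-01],
       [ 0.00000000e+00,  0.00000000e+00,  0.00000000e+00,
         1.00000000e+00]])}
top {'fx': 521.437157411688, 'fy': 521.437157411688, 'cx': 323.29169130926437, 'cy': 246.5876581319901, 'k1': -0.12654592902864678, 'cam_to_world': array([[ 0.00174732, -0.98797211,  0.15462231,  0.43347142],
       [-0.99981509, -0.00468706, -0.01864991,  0.01292042],
       [ 0.01915031, -0.15456113, -0.98779761,  1.05146067],
       [ 0.        ,  0.        ,  0.        ,  1.        ]])}
{'t': 0.1, 'q': array([ 9.28499796e-01,  5.28400644e-01,  1.43376033e+00,  1.51005621e-05,
        1.18141352e+00, -1.78468166e-01]), 'qd': array([-0.00112011, -0.00199722, -0.0029785 , -0.00155499,  0.00061665,
        0.00022917]), 'tau': array([ 3.30567473e-04, -4.43303668e+01, -1.78586894e+01, -1.67230810e-04,
        3.85996420e-03, -3.87144055e-06]), 'tcp_pos': array([0.27917236, 0.5584701 , 0.23041902]), 'tool_rot': array([ 2.29843563e-01,  9.73227083e-01, -9.05858109e-04, -4.01740544e-04]), 'force': array([-0.01178559, -0.5565749 ,  0.82401532]), 'ft_torque': array([-0.00096203,  0.00072199,  0.02984262]), 'finger_gap': 1.0027558776842609}
```

View pics/scene0.png

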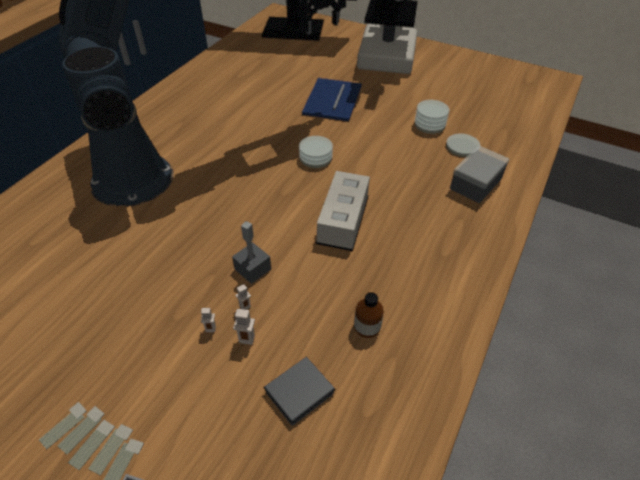

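View pics/top0.png

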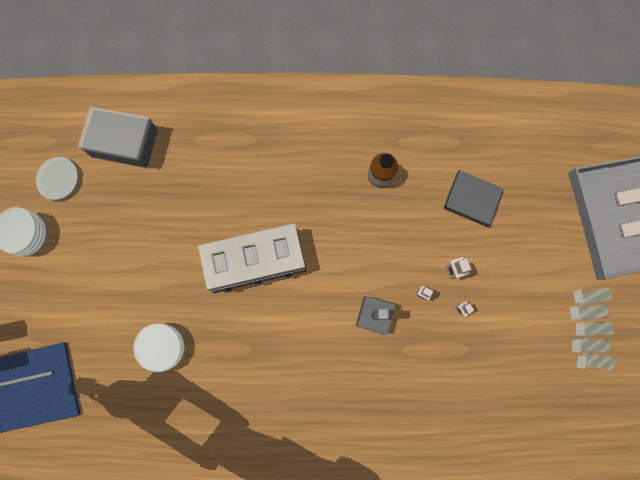

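The scene and top views agree. The dock is at top (252,258), the gauge in its stand at (378,315), the bottle at (384,168), the dishes at (159,347) and the slide box at (473,198). Three objects could be taken for the cartridge: top (460,268), (426,293) and (466,309). The first looks largest, so I'll check it in a close crop.

```bash
python3 - <<'E'
from h import *
t=cv2.imread('pics/top0.png');s=cv2.imread('pics/scene0.png')
r=lambda im,x,y,w,h,k:cv2.resize(im[y:y+h,x:x+w],None,fx=k,fy=k,interpolation=cv2.INTER_CUBIC)
a=r(t,350,245,133,100,3) # 400x300
b=r(s,190,210,100,140,3)
d=r(t,190,215,133,90,3)
e=r(s,190+120,165,70,90,3)
W=np.zeros((600,800,3),np.uint8)
W[:300,:399]=a; W[:420,400:700]=b; W[310:580,:399]=d
cv2.imwrite('pics/crop.png',W)
ct=manip.calibration('top');cs=manip.calibration('scene')
# blobs of bright white in top
hsv=cv2.cvtColor(t,cv2.COLOR_BGR2HSV)
m=((hsv[...,1]<60)&(hsv[...,2]>110)).astype(np.uint8)
cn,_=cv2.findContours(m,cv2.RETR_EXTERNAL,cv2.CHAIN_APPROX_NONE)
for k in cn:
    if cv2.contourArea(k)>25:
        q=cv2.minAreaRect(k);P=[onz(ct,*p,0.098 if cv2.contourArea(k)<500 else .07)[:2] for p in cv2.boxPoints(q)]
        print(np.round(q[0],1),np.round(np.mean(P,0),4),[round(float(np.linalg.norm(P[i]-P[i+1])),4) for i in(0,1)],round(np.degrees(np.arctan2(*(P[1]-P[0])[::-1])),1))
E
```

```text
[ 25.2 378.1] [0.3322 0.5498] [0.1059, 0.007] -75.5
[595.1 360.9] [ 0.3665 -0.5194] [0.0284, 0.0784] -4.9
[590.1 344.9] [ 0.3969 -0.5106] [0.0249, 0.0784] -4.5
[159.  347.5] [0.3946 0.3018] [0.096, 0.0871] -89.2
[593.5 328. ] [ 0.4285 -0.5193] [0.077, 0.0229] -91.1
[588.9 312.2] [ 0.4586 -0.5116] [0.0788, 0.0255] -88.8
[464.8 308.7] [ 0.4679 -0.2667] [0.0264, 0.025] -57.7
[376.4 315.2] [ 0.4574 -0.1056] [0.0576, 0.0573] -16.7
[591.9 295.1] [ 0.4912 -0.5199] [0.0781, 0.0297] -80.2
[424.2 292.2] [ 0.4986 -0.1913] [0.0203, 0.0263] -24.5
[458.4 267.3] [ 0.5448 -0.2574] [0.0445, 0.0345] -69.8
[250.7 256. ] [0.5686 0.1325] [0.1925, 0.0869] -76.3
[ 22.5 231. ] [0.616  0.5924] [0.0988, 0.0967] -90.4
[ 56.8 177.8] [0.7246 0.5293] [0.0883, 0.0872] -43.2
[617.3 217.8] [ 0.6516 -0.6068] [0.1537, 0.2386] -78.4
[113.  131.9] [0.8198 0.4198] [0.0923, 0.1388] -4.5
[319.5  42.5] [ 1.0487 -0.0049] [1.46, 0.2238] -89.2
```

View pics/crop.png

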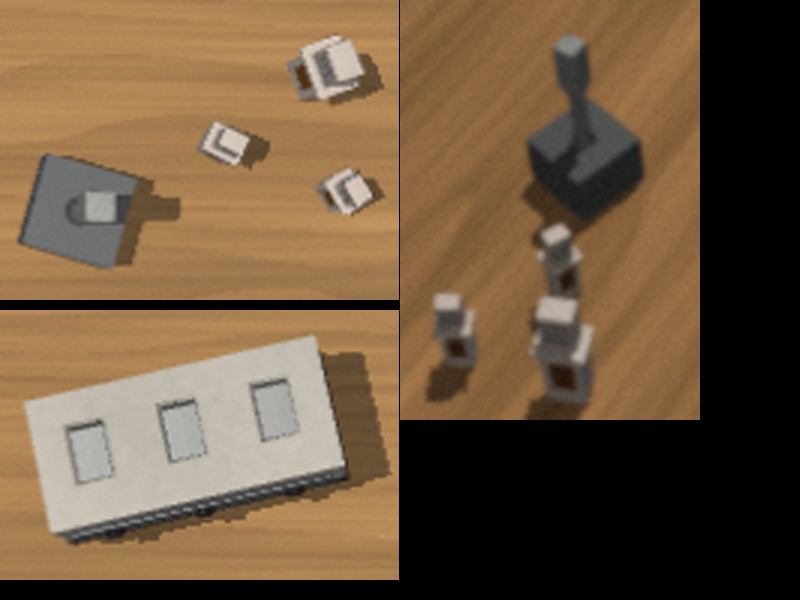

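The crop confirms it: the cartridge at top (460,268), with a flange of about 36x28 mm, is the full-size one. The ones at (426,293) and (466,309) are smaller. Next I'll check the wrist camera's geometry and plan the moves to look at the gauge, cartridge and dock.

```bash
cat >> h.py <<'E'
def R():
    from scipy.spatial.transform import Rotation
    return Rotation.from_quat(manip.sense()['tool_rot']).as_matrix()
def go(p,yaw=None,tip=None):
    "prints shift for TCP target p and jaw yaw (deg, mod 180); rotation z first, then travel in new tool axes"
    from scipy.spatial.transform import Rotation as Q
    s=manip.sense();M=R();jy=np.degrees(np.arctan2(M[1,1],M[0,1]))
    print('t %.2f tcp %s F %s gap %.1fmm jaw %.2f q1 %.0f q6 %.0f tilt(x,y comps of z) %s'%(s['t'],np.round(s['tcp_pos']*1e3,1),np.round(s['force'],1),s['finger_gap']*85.4,jy,*np.degrees(s['q'][[0,5]]),np.round(M[:2,2],4)))
    dz=0
    if yaw is not None:
        dz=-((yaw-jy+90)%180-90)   # tool z is down
    M2=M@Q.from_rotvec([0,0,dz],degrees=True).as_matrix()
    print('rotz %.2f deg  travel %s mm'%(dz,np.round(M2.T@(np.array(p)-s['tcp_pos'])*1e3,1)))
E
python3 - <<'E'
from h import *
c=manip.calibration('wrist');s=manip.sense();M=np.array(c['cam_to_world'])
print('cam in tool',np.round(R().T@(M[:3,3]-s['tcp_pos'])*1e3,1),'axes',np.round(R().T@M[:3,:3],2).tolist(),c['fx'],c['k1'])
ct=manip.calibration('top')
print('stand',onz(ct,376.4,315.2,.045)); print('head top',onz(ct,384,313.5,.145)); print('tab top', onz(ct,463,266,.098))
print('dock blob', onz(ct,250.7,256,.07))
go([.45,-.10,.30],90-13)
go([.53,-.15,.33],90-13)
E
```

```text
cam in tool [  82.7   -0.3 -142.2] axes [[0.0, -0.95, -0.32], [1.0, -0.0, 0.0], [-0.0, -0.32, 0.95]] 419.9142847713127 -0.07697919285631266
stand [ 0.45781659 -0.10856548  0.045     ]
head top [ 0.45831742 -0.10978182  0.145     ]
tab top [ 0.54726216 -0.26610484  0.098     ]
dock blob [0.56834887 0.13228838 0.07      ]
t 0.10 tcp [279.2 558.5 230.4] F [-0.  -0.6  0.8] gap 85.6mm jaw 63.42 q1 53 q6 -10 tilt(x,y comps of z) [-0.0012 -0.0016]
rotz -13.58 deg  travel [-314.5 -603.3  -68.7] mm
t 0.10 tcp [279.2 558.5 230.4] F [-0.  -0.6  0.8] gap 85.6mm jaw 63.42 q1 53 q6 -10 tilt(x,y comps of z) [-0.0012 -0.0016]
rotz -13.58 deg  travel [-403.7 -634.1  -98.8] mm
```

>>> send_rows(motion=[{"gripper": 85, "travel": [-34, -20, -4]}, {"gripper": 85, "travel": [-34, -20, -4]}, {"gripper": 85, "travel": [-34, -20, -4]}, {"gripper": 85, "travel": [-34, -20, -4]}, {"gripper": 85, "travel": [-34, -20, -4]}, {"gripper": 85, "travel": [-34, -20, -4]}, {"gripper": 85, "travel": [-34, -20, -4]}, {"gripper": 85, "travel": [-34, -20, -4]}, {"gripper": 85, "travel": [-34, -20, -4]}, {"gripper": 85, "travel": [-34, -20, -4]}, {"gripper": 85, "travel": [-34, -20, -4]}, {"gripper": 85, "travel": [-20, -12, 0]}])

```text
validation failed for argument at $.mo...
```

```bash
python3 - <<'E'
from h import *
manip.snapshot('top')
c,im=snap('wrist','w1.png');json.dump({k:(np.array(v).tolist()) for k,v in c.items()},open('w1.json','w'))
go([.51,-.15,.33],90)
E
```

```text
t 0.20 tcp [279.3 558.6 230.7] F [-0.6 -0.7  0.5] gap 85.6mm jaw 63.43 q1 53 q6 -10 tilt(x,y comps of z) [-0.0008 -0.0011]
rotz -26.57 deg  travel [-230.6 -708.7  -98.7] mm
```

View pics/w1.png

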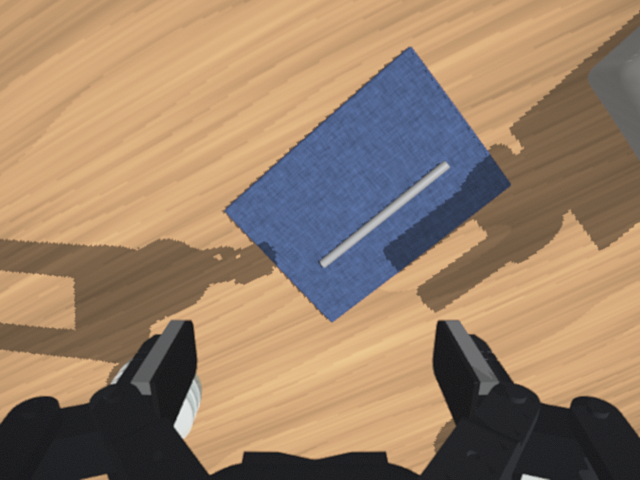

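This picture only shows the start pose, with the blue mat at (370,180), because the call was refused for missing the rotation field. I'll resend it with every field filled in.

>>> send_rows(motion=[{"gripper": 85, "travel": [-34, -20, -4], "rotation": [0, 0, 0]}, {"gripper": 85, "travel": [-34, -20, -4], "rotation": [0, 0, 0]}, {"gripper": 85, "travel": [-34, -20, -4], "rotation": [0, 0, 0]}, {"gripper": 85, "travel": [-34, -20, -4], "rotation": [0, 0, 0]}, {"gripper": 85, "travel": [-34, -20, -4], "rotation": [0, 0, 0]}, {"gripper": 85, "travel": [-34, -20, -4], "rotation": [0, 0, 0]}, {"gripper": 85, "travel": [-34, -20, -4], "rotation": [0, 0, 0]}, {"gripper": 85, "travel": [-34, -20, -4], "rotation": [0, 0, 0]}, {"gripper": 85, "travel": [-34, -20, -4], "rotation": [0, 0, 0]}, {"gripper": 85, "travel": [-34, -20, -4], "rotation": [0, 0, 0]}, {"gripper": 85, "travel": [-20, -12, 0], "rotation": [0, 0, 0]}, {"gripper": 85, "travel": [0, 0, 0], "rotation": [0, 0, 0]}])

```text
t: 1.2
tcp_pos: [0.51, 0.2043, 0.2716]
tool_rot: [0.232, 0.973, -0.0, 0.002]
force: [-0.1, 0.7, -0.2]
finger_gap: 0.997
```

```bash
python3 - <<'E'
from h import *
c,im=snap('wrist','w2.png');json.dump({k:(np.array(v).tolist()) for k,v in c.items()},open('w2.json','w'))
go([.49,-.15,.32],90)
E
```

```text
t 1.25 tcp [508.1 206.2 271.2] F [-0.8  0.1 -1.1] gap 85.0mm jaw 63.17 q1 10 q6 -53 tilt(x,y comps of z) [ 0.0004 -0.    ]
rotz -26.83 deg  travel [  18.1 -356.2  -48.8] mm
```

View pics/w2.png

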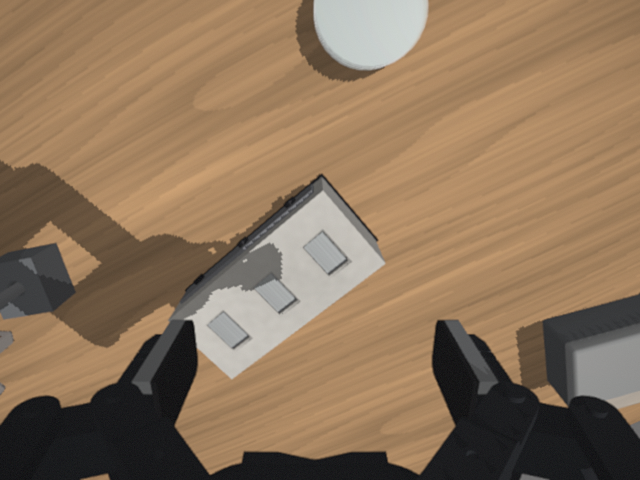

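The dock is in full view with its mouths at (228,329), (277,294) and (325,252). Its vented side, on the upper left, faces the base. I'll rectify onto the z=70 mm plane to measure the mouths.

```bash
python3 - <<'E'
from h import *
W=np.zeros((560,800,3),np.uint8);x0,y0=.48,.02;st=.0005
out=[]
for n,f in(('top','top0'),('w2','w2')):
    c=json.load(open(n+'.json'));im=cv2.imread(f'pics/{f}.png')
    H,Wd=360,460  # rows: x from .66 down to .48 ; cols: y from .25 down to .02
    X=.66-st*np.arange(H);Y=.25-st*np.arange(Wd)
    g=np.array([[proj(c,(x,y,.07)) for y in Y] for x in X],np.float32)
    o=cv2.remap(im,g[...,0],g[...,1],cv2.INTER_LINEAR);out.append(o)
    gr=cv2.GaussianBlur(cv2.cvtColor(o,cv2.COLOR_BGR2HSV),(3,3),0)
    m=((gr[...,1]<45)&(gr[...,2]>(120))).astype(np.uint8)
    cn,h=cv2.findContours(m,cv2.RETR_CCOMP,cv2.CHAIN_APPROX_NONE)
    for k,hh in zip(cn,h[0]):
        a=cv2.contourArea(k)
        if a>700:
            q=cv2.minAreaRect(k);print(n,'hole' if hh[3]>=0 else 'outer',a*st*st*1e6,'c',round(.66-st*q[0][1],4),round(.25-st*q[0][0],4),'size',np.round(np.array(q[1])*st*1e3,1),'ang',round(q[2],1))
W=np.zeros((600,800,3),np.uint8)
W[:300,:383]=cv2.resize(out[0],(383,300));W[:300,400:783]=cv2.resize(out[1],(383,300))
k=out[1][50:290,60:380]
W[300:,:]=cv2.resize(k,None,fx=2.5,fy=2.5)[150:450,:800]
cv2.imwrite('pics/dock.png',W)
E
```

```text
top outer 16076.375 c 0.5683 0.1317 size [ 86.5 189.7] ang 76.5
w2 outer 14267.125 c 0.5641 0.1346 size [ 92.2 196.1] ang 76.4
```

View pics/dock.png

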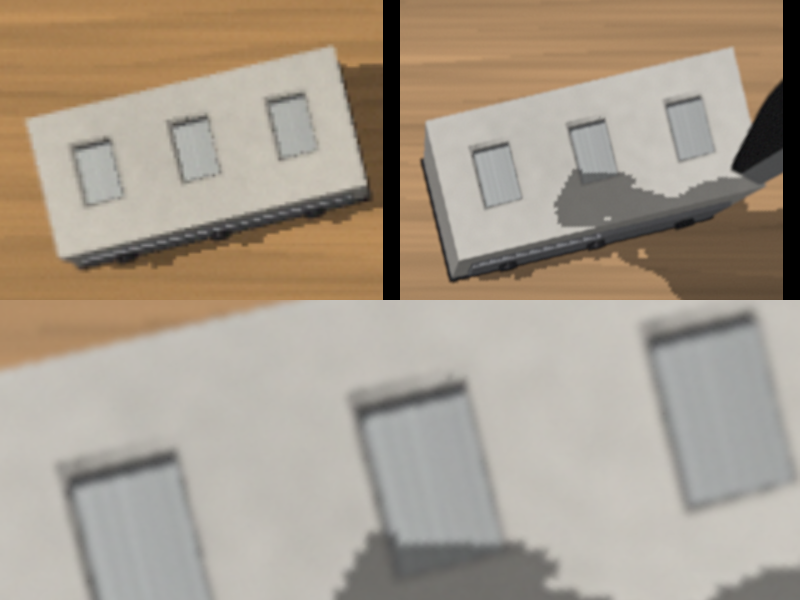

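>>> send_rows(motion=[{"gripper": 85, "travel": [-14.4, -32.6, -5], "rotation": [0, 0, 0]}, {"gripper": 85, "travel": [-14.4, -32.6, -5], "rotation": [0, 0, 0]}, {"gripper": 85, "travel": [-14.4, -32.6, -5], "rotation": [0, 0, 0]}, {"gripper": 85, "travel": [-14.4, -32.6, -5], "rotation": [0, 0, 0]}, {"gripper": 85, "travel": [-14.4, -32.6, -5], "rotation": [0, 0, 0]}, {"gripper": 85, "travel": [-14.4, -32.6, -5], "rotation": [0, 0, 0]}, {"gripper": 85, "travel": [-14.4, -32.6, -5], "rotation": [0, 0, 0]}, {"gripper": 85, "travel": [-14.4, -32.6, -5], "rotation": [0, 0, 0]}, {"gripper": 85, "travel": [-14.4, -32.6, -5], "rotation": [0, 0, 0]}, {"gripper": 85, "travel": [-14.4, -32.6, -5], "rotation": [0, 0, 0]}, {"gripper": 85, "travel": [0, 0, 0], "rotation": [0, 0, 0]}, {"gripper": 85, "travel": [0, 0, 0], "rotation": [0, 0, 0]}])

```text
t: 2.25
tcp_pos: [0.4896, -0.1481, 0.3212]
tool_rot: [0.231, 0.973, 0.0, -0.0]
force: [-0.4, -0.1, -0.2]
finger_gap: 0.993
```

```bash
python3 - <<'E'
from h import *
c,im=snap('wrist','w3.png');json.dump({k:(np.array(v).tolist()) for k,v in c.items()},open('w3.json','w'))
go([.458,-.109,.2],90)
ct=manip.calibration('top')
for nm,p in dict(stand=(.4578,-.1086,.045),head=(.4583,-.1098,.145),tab=(.5473,-.2661,.098)).items(): print(nm,proj(c,p))
W=np.zeros((600,800,3),np.uint8)
W[:480,:640]=im; cv2.imwrite('pics/w3v.png',cv2.resize(im,(800,600),interpolation=cv2.INTER_CUBIC))
E
```

```text
t 2.30 tcp [ 489.2 -146.7  320.9] F [-0.4 -0.   0.1] gap 84.8mm jaw 63.40 q1 -29 q6 -93 tilt(x,y comps of z) [-0.0009  0.0016]
rotz -26.60 deg  travel [ 31.1  37.5 121. ] mm
stand [335.7106586  138.86456613]
head [341.2120532  152.03916799]
tab [232.44643573 302.80278566]
```

View pics/w3v.png

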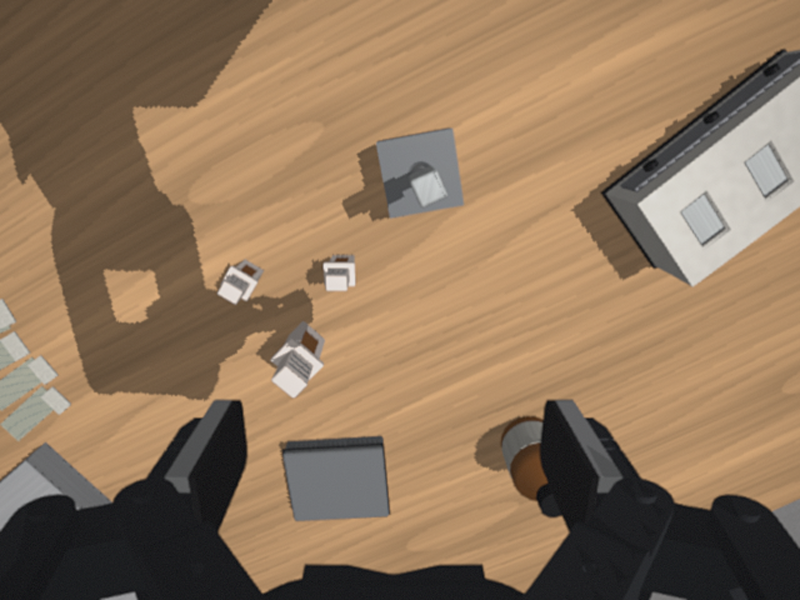

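The head is at (343,150) and the target's tab at (234,303) in native pixels, within 2 px of where the top view predicts. Next, their yaws and centres.

```bash
python3 - <<'E'
from h import *
c=json.load(open('w3.json'));im=cv2.imread('pics/w3.png');st=.0004
out=[]
for nm,(x,y),z,w in(('head',(.4583,-.1098),.145,.05),('tab',(.5473,-.2661),.098,.06),('stand',(.4578,-.1086),.045,.09)):
  for src in('w3','top'):
    c=json.load(open(src+'.json'));I=cv2.imread('pics/%s.png'%('w3' if src=='w3' else 'top0'))
    n=int(w/st);X=x+w/2-st*np.arange(n);Y=y+w/2-st*np.arange(n)
    g=np.array([[proj(c,(a,b,z)) for b in Y] for a in X],np.float32)
    o=cv2.remap(I,g[...,0],g[...,1],cv2.INTER_CUBIC);hsv=cv2.cvtColor(o,cv2.COLOR_BGR2HSV)
    V=hsv[...,2];S=hsv[...,1]
    for th in ((110,125,140) if nm!='tab' else (170,190,205)):
        m=((S<60)&(V>th)).astype(np.uint8) if nm!='stand' else ((S<70)&(V>60)).astype(np.uint8)
        k=max(cv2.findContours(m,0,1)[0],key=cv2.contourArea,default=None)
        if k is None: continue
        q=cv2.minAreaRect(k)
        print(nm,src,th,'xy',round(x+w/2-st*q[0][1],4),round(y+w/2-st*q[0][0],4),'size',np.round(np.array(q[1])*st*1e3,1),'ang',round(q[2],1))
    out.append(cv2.resize(o,(265,265),interpolation=0))
cv2.imwrite('pics/rect.png',np.vstack([np.hstack(out[0::2]),np.hstack(out[1::2])]))
E
```

```text
head w3 110 xy 0.4491 -0.1096 size [45.9 43.3] ang 15.9
head w3 125 xy 0.4493 -0.1091 size [45.1 43.3] ang 15.9
head w3 140 xy 0.4579 -0.1078 size [17.2 17.2] ang 90.0
head top 110 xy 0.4585 -0.1062 size [49.6 42.8] ang 90.0
head top 125 xy 0.4587 -0.1082 size [17.2 18. ] ang 90.0
head top 140 xy 0.4587 -0.1078 size [16.4 16.4] ang 90.0
tab w3 170 xy 0.5491 -0.2687 size [24.1 18.3] ang 70.6
tab w3 190 xy 0.5492 -0.2689 size [23.1 17.7] ang 70.6
tab w3 205 xy 0.5493 -0.2687 size [22.  16.8] ang 71.0
tab top 170 xy 0.5466 -0.2617 size [34.8 33. ] ang 70.7
tab top 190 xy 0.5468 -0.2618 size [34.2 31.9] ang 70.7
tab top 205 xy 0.5496 -0.2691 size [20.9 14.7] ang 70.6
stand w3 110 xy 0.4578 -0.1083 size [61.  60.9] ang 16.4
stand w3 125 xy 0.4578 -0.1083 size [61.  60.9] ang 16.4
stand w3 140 xy 0.4578 -0.1083 size [61.  60.9] ang 16.4
stand top 110 xy 0.4588 -0.1072 size [63.9 61.6] ang 16.4
stand top 125 xy 0.4588 -0.1072 size [63.9 61.6] ang 16.4
stand top 140 xy 0.4588 -0.1072 size [63.9 61.6] ang 16.4
```

View pics/rect.png

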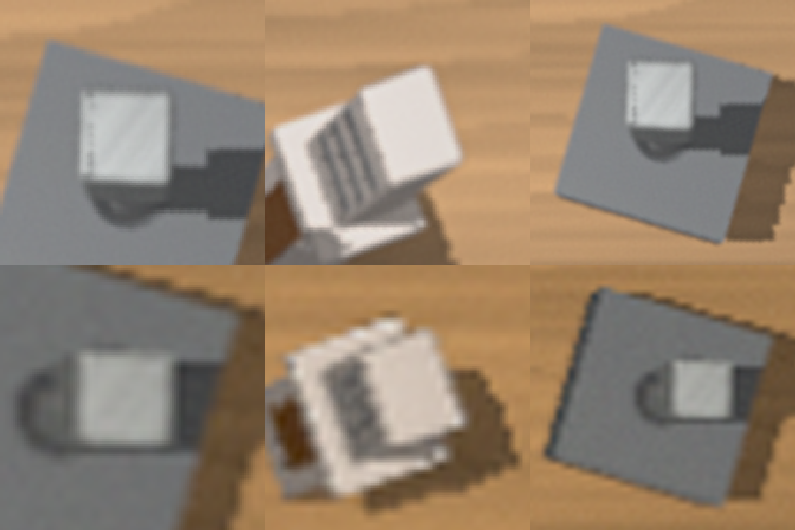

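The head is at (0.458,-0.108) with yaw about 0, and the stand shares that centre. The tab is at (0.549,-0.269), 24x18 mm, with its x axis at 19.4°. All the sizes match the description, so I'll go for the gauge.

>>> send_rows(motion=[{"gripper": 85, "travel": [0, 0, 28], "rotation": [0, 0, -6.65]}, {"gripper": 85, "travel": [0, 0, 28], "rotation": [0, 0, -6.65]}, {"gripper": 85, "travel": [0, 0, 28], "rotation": [0, 0, -6.65]}, {"gripper": 85, "travel": [0, 0, 28], "rotation": [0, 0, -6.65]}, {"gripper": 70, "travel": [10.3, 12.8, 0], "rotation": [0, 0, 0]}, {"gripper": 60, "travel": [10.3, 12.8, 0], "rotation": [0, 0, 0]}, {"gripper": 50, "travel": [10.3, 12.8, 0], "rotation": [0, 0, 0]}, {"gripper": 50, "travel": [0, 0, 0], "rotation": [0, 0, 0]}, {"gripper": 50, "travel": [0, 0, 0], "rotation": [0, 0, 0]}], newtons=40)

```text
t: 3.05
tcp_pos: [0.4583, -0.107, 0.2093]
tool_rot: [-0.002, 1.0, 0.0, -0.0]
force: [0.4, 0.2, -1.0]
finger_gap: 0.584
```

```bash
python3 - <<'E'
from h import *
go([.458,-.108,.112],90)
E
```

```text
t 3.05 tcp [ 458.3 -107.   209.3] F [ 0.4  0.2 -1. ] gap 49.9mm jaw 90.23 q1 -27 q6 -117 tilt(x,y comps of z) [-0.0006  0.0005]
rotz 0.23 deg  travel [ 0.3 -1.  97.3] mm
```

>>> send_rows(motion=[{"gripper": 50, "travel": [0, -0.5, 25], "rotation": [0, 0, 0]}, {"gripper": 50, "travel": [0, 0, 25], "rotation": [0, 0, 0]}, {"gripper": 50, "travel": [0, 0, 25], "rotation": [0, 0, 0]}, {"gripper": 50, "travel": [0, 0, 22], "rotation": [0, 0, 0]}, {"gripper": 50, "travel": [0, 0, 0], "rotation": [0, 0, 0]}, {"gripper": 30, "travel": [0, 0, 0], "rotation": [0, 0, 0]}, {"gripper": 14, "travel": [0, 0, 0], "rotation": [0, 0, 0]}, {"gripper": 14, "travel": [0, 0, 0], "rotation": [0, 0, 0]}, {"gripper": 14, "travel": [0, 0, 0], "rotation": [0, 0, 0]}, {"gripper": 14, "travel": [0, 0, 0], "rotation": [0, 0, 0]}, {"gripper": 14, "travel": [0, 0, 0], "rotation": [0, 0, 0]}, {"gripper": 14, "travel": [0, 0, 0], "rotation": [0, 0, 0]}], newtons=40)

```text
t: 4.05
tcp_pos: [0.4598, -0.1102, 0.1136]
tool_rot: [-0.0, 1.0, -0.001, 0.002]
force: [0.3, 0.7, 6.2]
finger_gap: 0.205
```

```bash
python3 - <<'E'
from h import *
go([.582,.0737,.24],90)
E
```

```text
t 4.05 tcp [ 459.8 -110.2  113.6] F [0.3 0.7 6.2] gap 17.5mm jaw 90.02 q1 -27 q6 -117 tilt(x,y comps of z) [ 0.003  -0.0014]
rotz 0.02 deg  travel [-122.6  183.8 -126.3] mm
```

>>> send_rows(motion=[{"gripper": 14, "travel": [0, 0, -15], "rotation": [0, 0, 0]}, {"gripper": 14, "travel": [0, 0, -25], "rotation": [0, 0, 0]}, {"gripper": 14, "travel": [0, 0, -30], "rotation": [0, 0, 0]}, {"gripper": 14, "travel": [0, 0, -25], "rotation": [0, 0, 0]}, {"gripper": 14, "travel": [-20, 30, 0], "rotation": [0, 0, 0]}, {"gripper": 14, "travel": [-20, 30, 0], "rotation": [0, 0, 0]}, {"gripper": 14, "travel": [-20, 30, 0], "rotation": [0, 0, 0]}, {"gripper": 14, "travel": [-20, 30, 0], "rotation": [0, 0, 0]}, {"gripper": 14, "travel": [-20, 30, 0], "rotation": [0, 0, 0]}, {"gripper": 14, "travel": [-20, 30, 0], "rotation": [0, 0, 0]}, {"gripper": 14, "travel": [0, 0, 0], "rotation": [0, 0, 0]}, {"gripper": 14, "travel": [0, 0, 0], "rotation": [0, 0, 0]}])

```text
t: 5.05
tcp_pos: [0.5788, 0.0719, 0.207]
tool_rot: [-0.002, 1.0, -0.0, -0.0]
force: [-0.4, -0.4, -1.0]
finger_gap: 0.202
```

```bash
python3 - <<'E'
from h import *
c,im=snap('scene','s1.png')
go([.580,.0737,.15],90)
ct,im2=snap('top','t1.png')
W=np.zeros((600,800,3),np.uint8)
W[:600,:400]=cv2.resize(im[130:280,290:390],(400,600),interpolation=cv2.INTER_CUBIC)
W[:400,400:800]=cv2.resize(im2[190:310,190:310],(400,400),interpolation=cv2.INTER_CUBIC)
cv2.imwrite('pics/v1.png',W)
E
```

```text
t 5.10 tcp [577.9  70.8 206.9] F [-0.9 -0.4 -0.1] gap 17.4mm jaw 90.13 q1 -4 q6 -94 tilt(x,y comps of z) [-0.0016 -0.0004]
rotz 0.13 deg  travel [-2.2  3.  56.9] mm
```

View pics/v1.png

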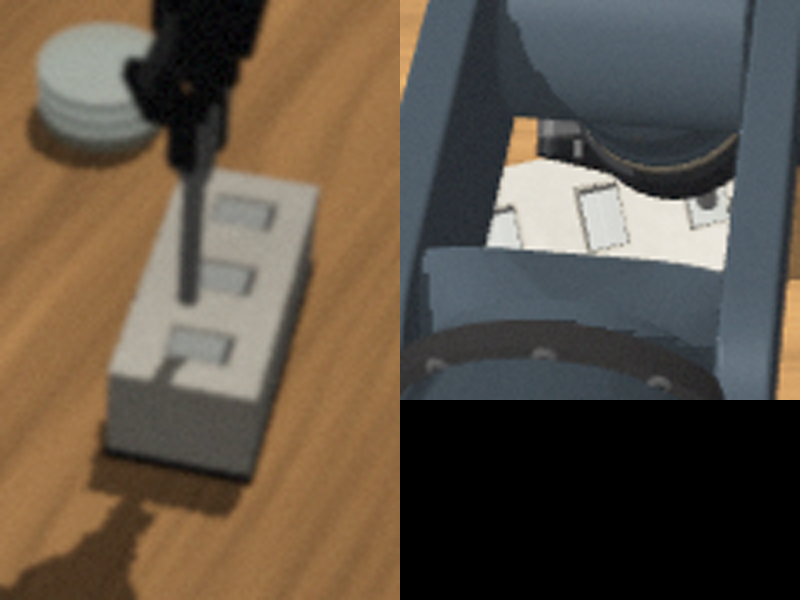

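>>> send_rows(motion=[{"gripper": 14, "travel": [-3.5, 2.2, 10], "rotation": [0, 0, 0]}, {"gripper": 14, "travel": [0, 0, 12], "rotation": [0, 0, 0]}, {"gripper": 14, "travel": [0, 0, 10], "rotation": [0, 0, 0]}, {"gripper": 14, "travel": [0, 0, 10], "rotation": [0, 0, 0]}, {"gripper": 14, "travel": [0, 0, 10], "rotation": [0, 0, 0]}, {"gripper": 14, "travel": [0, 0, 10], "rotation": [0, 0, 0]}, {"gripper": 14, "travel": [0, 0, 8], "rotation": [0, 0, 0]}, {"gripper": 14, "travel": [0, 0, 4], "rotation": [0, 0, 0]}, {"gripper": 14, "travel": [0, 0, 2], "rotation": [0, 0, 0]}, {"gripper": 14, "travel": [0, 0, 2], "rotation": [0, 0, 0]}, {"gripper": 14, "travel": [0, 0, 0], "rotation": [0, 0, 0]}])

```text
t: 6.07
tcp_pos: [0.5823, 0.0726, 0.1297]
tool_rot: [-0.0, 1.0, -0.0, 0.0]
force: [-0.6, -0.8, -0.9]
finger_gap: 0.205
```

```bash
python3 - <<'E'
from h import *
go([.582,.0737,.114],90)
c=manip.calibration('scene');print(proj(c,(.5785,.0713,.1035)))
E
```

```text
t 6.07 tcp [582.3  72.6 129.7] F [-0.6 -0.8 -0.9] gap 17.5mm jaw 90.04 q1 -4 q6 -94 tilt(x,y comps of z) [ 0.0004 -0.0001]
rotz 0.04 deg  travel [ 0.3  1.1 15.7] mm
[336.45917395 204.4190539 ]
```

>>> send_rows(motion=[{"gripper": 14, "travel": [0, 0, 2], "rotation": [0, 0, 0]}, {"gripper": 14, "travel": [0, 0, 2], "rotation": [0, 0, 0]}, {"gripper": 14, "travel": [0, 0, 1], "rotation": [0, 0, 0]}, {"gripper": 14, "travel": [0, 0, 0], "rotation": [0, 0, 0]}])

```text
t: 6.4
tcp_pos: [0.5848, 0.0729, 0.1292]
tool_rot: [-0.0, 1.0, 0.0, 0.004]
force: [-3.6, 1.9, 19.7]
finger_gap: 0.204
```

Contact of 20 N at tip height 26 mm means bay 0 holds a stub. On to bay 1.

>>> send_rows(motion=[{"gripper": 14, "travel": [0, 0, -25], "rotation": [0, 0, 0]}, {"gripper": 14, "travel": [0, 0, -35], "rotation": [0, 0, 0]}, {"gripper": 14, "travel": [5, 19.5, 0], "rotation": [0, 0, 0]}, {"gripper": 14, "travel": [5, 19.5, 0], "rotation": [0, 0, 0]}, {"gripper": 14, "travel": [4, 19.3, 0], "rotation": [0, 0, 0]}, {"gripper": 14, "travel": [0, 0, 0], "rotation": [0, 0, 0]}, {"gripper": 14, "travel": [0, 0, 12], "rotation": [0, 0, 0]}, {"gripper": 14, "travel": [0, 0, 13], "rotation": [0, 0, 0]}, {"gripper": 14, "travel": [0, 0, 13], "rotation": [0, 0, 0]}, {"gripper": 14, "travel": [0, 0, 10], "rotation": [0, 0, 0]}, {"gripper": 14, "travel": [0, 0, 5], "rotation": [0, 0, 0]}, {"gripper": 14, "travel": [0, 0, 0], "rotation": [0, 0, 0]}])

```text
t: 7.4
tcp_pos: [0.5675, 0.1304, 0.1301]
tool_rot: [-0.0, 1.0, -0.0, -0.001]
force: [-1.0, -0.4, -0.4]
finger_gap: 0.205
```

>>> send_rows(motion=[{"gripper": 14, "travel": [0, 0, 2], "rotation": [0, 0, 0]}, {"gripper": 14, "travel": [0, 0, 2], "rotation": [0, 0, 0]}, {"gripper": 14, "travel": [0, 0, 1.5], "rotation": [0, 0, 0]}, {"gripper": 14, "travel": [0, 0, 0], "rotation": [0, 0, 0]}])

```text
t: 7.73
tcp_pos: [0.5694, 0.1308, 0.1292]
tool_rot: [-0.0, 1.0, 0.0, 0.002]
force: [-2.3, -0.4, 13.7]
finger_gap: 0.204
```

Contact at the same height, so bay 1 holds a stub too. Bay 2 should touch bottom at TCP z of about 113.

>>> send_rows(motion=[{"gripper": 14, "travel": [0, 0, -25], "rotation": [0, 0, 0]}, {"gripper": 14, "travel": [0, 0, -35], "rotation": [0, 0, 0]}, {"gripper": 14, "travel": [5, 19.5, 0], "rotation": [0, 0, 0]}, {"gripper": 14, "travel": [5, 19.5, 0], "rotation": [0, 0, 0]}, {"gripper": 14, "travel": [4, 19.3, 0], "rotation": [0, 0, 0]}, {"gripper": 14, "travel": [0, 0, 0], "rotation": [0, 0, 0]}, {"gripper": 14, "travel": [0, 0, 12], "rotation": [0, 0, 0]}, {"gripper": 14, "travel": [0, 0, 13], "rotation": [0, 0, 0]}, {"gripper": 14, "travel": [0, 0, 13], "rotation": [0, 0, 0]}, {"gripper": 14, "travel": [0, 0, 10], "rotation": [0, 0, 0]}, {"gripper": 14, "travel": [0, 0, 5], "rotation": [0, 0, 0]}, {"gripper": 14, "travel": [0, 0, 0], "rotation": [0, 0, 0]}])

```text
t: 8.73
tcp_pos: [0.5533, 0.1886, 0.1317]
tool_rot: [-0.0, 1.0, -0.0, -0.001]
force: [-0.4, 0.4, -1.3]
finger_gap: 0.205
```

>>> send_rows(motion=[{"gripper": 14, "travel": [0, 0, 2], "rotation": [0, 0, 0]}, {"gripper": 14, "travel": [0, 0, 2], "rotation": [0, 0, 0]}, {"gripper": 14, "travel": [0, 0, 1.5], "rotation": [0, 0, 0]}, {"gripper": 14, "travel": [0, 0, 0], "rotation": [0, 0, 0]}])

```text
t: 9.07
tcp_pos: [0.5543, 0.189, 0.1275]
tool_rot: [-0.0, 1.0, 0.0, 0.0]
force: [-0.7, -0.6, -0.3]
finger_gap: 0.204
```

>>> send_rows(motion=[{"gripper": 14, "travel": [0, 0, 3], "rotation": [0, 0, 0]}, {"gripper": 14, "travel": [0, 0, 3], "rotation": [0, 0, 0]}, {"gripper": 14, "travel": [0, 0, 3], "rotation": [0, 0, 0]}, {"gripper": 14, "travel": [0, 0, 2], "rotation": [0, 0, 0]}, {"gripper": 14, "travel": [0, 0, 1], "rotation": [0, 0, 0]}, {"gripper": 14, "travel": [0, 0, 1], "rotation": [0, 0, 0]}, {"gripper": 14, "travel": [0, 0, 0], "rotation": [0, 0, 0]}])

```text
t: 9.65
tcp_pos: [0.5539, 0.189, 0.114]
tool_rot: [-0.0, 1.0, -0.0, -0.0]
force: [-1.2, -0.8, -0.1]
finger_gap: 0.204
```

>>> send_rows(motion=[{"gripper": 14, "travel": [0, 0, 1], "rotation": [0, 0, 0]}, {"gripper": 14, "travel": [0, 0, 1], "rotation": [0, 0, 0]}, {"gripper": 14, "travel": [0, 0, 0.5], "rotation": [0, 0, 0]}, {"gripper": 14, "travel": [0, 0, 0], "rotation": [0, 0, 0]}])

```text
t: 9.98
tcp_pos: [0.5544, 0.1891, 0.1133]
tool_rot: [-0.0, 1.0, 0.0, 0.001]
force: [-2.1, -0.2, 6.6]
finger_gap: 0.207
```

Bay 2 touches bottom: TCP z is 113 mm, the same as in the stand, at 6.6 N. So it's the clear bay. I'll put the rod back.

>>> send_rows(motion=[{"gripper": 14, "travel": [0, 0, -22], "rotation": [0, 0, 0]}, {"gripper": 14, "travel": [0, 0, -35], "rotation": [0, 0, 0]}, {"gripper": 14, "travel": [0, 0, -35], "rotation": [0, 0, 0]}, {"gripper": 14, "travel": [12, -37.3, 0], "rotation": [0, 0, 0]}, {"gripper": 14, "travel": [12, -37.3, 0], "rotation": [0, 0, 0]}, {"gripper": 14, "travel": [12, -37.3, 0], "rotation": [0, 0, 0]}, {"gripper": 14, "travel": [12, -37.3, 0], "rotation": [0, 0, 0]}, {"gripper": 14, "travel": [12, -37.3, 0], "rotation": [0, 0, 0]}, {"gripper": 14, "travel": [12, -37.3, 0], "rotation": [0, 0, 0]}, {"gripper": 14, "travel": [12, -37.3, 0], "rotation": [0, 0, 0]}, {"gripper": 14, "travel": [11.5, -37.3, 0], "rotation": [0, 0, 0]}, {"gripper": 14, "travel": [0, 0, 0], "rotation": [0, 0, 0]}])

```text
t: 10.98
tcp_pos: [0.4581, -0.1157, 0.2042]
tool_rot: [0.003, 1.0, -0.002, 0.001]
force: [0.2, -0.2, -1.3]
finger_gap: 0.206
```

```bash
python3 - <<'E'
from h import *
print(manip.sense()['tcp_pos']);c,im=snap('scene','s2.png');print(manip.sense()['tcp_pos'])
t=manip.sense()['tcp_pos'];print('exp tip',proj(c,t-[0,0,.1036]))
go([.4585,-.1085,.16],90)
cv2.imwrite('pics/v2.png',cv2.resize(im[170:320,180:330],(600,600),interpolation=cv2.INTER_CUBIC))
E
```

```text
[ 0.45812502 -0.1157187   0.20423473]
[ 0.45849269 -0.11290697  0.20415486]
exp tip [246.45984192 239.479201  ]
t 11.03 tcp [ 458.5 -112.9  204.2] F [ 0.1  0.6 -0.3] gap 17.3mm jaw 89.65 q1 -27 q6 -117 tilt(x,y comps of z) [ 0.0013 -0.0012]
rotz -0.35 deg  travel [ 0.1  4.5 44.1] mm
```

View pics/v2.png

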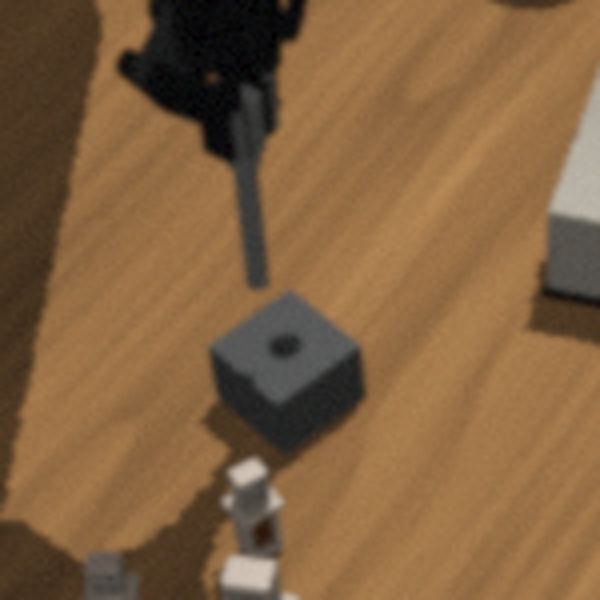

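The rod hangs straight with its tip at (244.5,241), and the hole in the empty stand is at (251.5,256). The arm is still settling, so I'll lower part of the way and re-read.

>>> send_rows(motion=[{"gripper": 14, "travel": [0, 0, 15], "rotation": [0, 0, 0]}, {"gripper": 14, "travel": [0, 0, 15], "rotation": [0, 0, 0]}, {"gripper": 14, "travel": [0, 0, 10], "rotation": [0, 0, 0]}, {"gripper": 14, "travel": [0, 0, 0], "rotation": [0, 0, 0]}, {"gripper": 14, "travel": [0, 0, 0], "rotation": [0, 0, 0]}, {"gripper": 14, "travel": [0, 0, 0], "rotation": [0, 0, 0]}])

```text
t: 11.53
tcp_pos: [0.4594, -0.1088, 0.1643]
tool_rot: [-0.001, 1.0, -0.0, 0.0]
force: [1.0, -0.6, -0.4]
finger_gap: 0.2
```

```bash
python3 - <<'E'
from h import *
a=manip.sense()['tcp_pos'];c,im=snap('scene','s3.png');b=manip.sense()['tcp_pos'];t=(a+b)/2
go([.4585,-.1085,.1136],90)
hole=onz(c,251.5,256.2,.045);print('hole by scene',hole,'exp px hole',proj(c,(.4585,-.1083,.045)),'exp tip px',proj(c,t-[0,0,.1036]))
g=cv2.cvtColor(im,cv2.COLOR_BGR2GRAY);cv2.imwrite('pics/v3.png',cv2.resize(im[205:285,210:290],(640,640)[:2] and (600,600),interpolation=cv2.INTER_CUBIC))
E
```

```text
t 11.58 tcp [ 459.4 -109.   164.5] F [ 0.5 -0.5 -0. ] gap 17.6mm jaw 90.08 q1 -27 q6 -117 tilt(x,y comps of z) [ 0.0014 -0.0006]
rotz 0.08 deg  travel [ 1.   0.6 50.9] mm
hole by scene [ 0.46288259 -0.10941771  0.045     ] exp px hole [250.11112082 255.13665561] exp tip px [249.62462004 250.75568409]
```

View pics/v3.png

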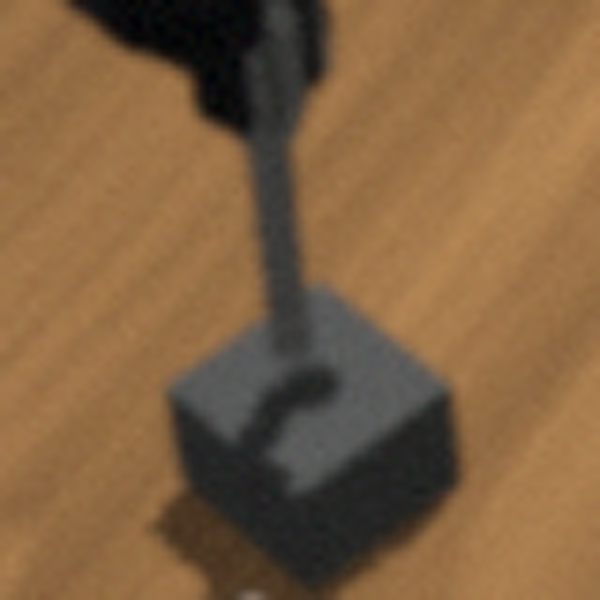

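```bash
python3 - <<'E'
from h import *
c=manip.calibration('scene')
im=cv2.cvtColor(cv2.imread('pics/s3.png'),cv2.COLOR_BGR2GRAY).astype(float)
for v in range(222,252,3):
    r=im[v-1:v+2,236:262].mean(0);print(v,r.astype(int))
for z in (.061,.08,.10): print(z,proj(c,(.4594,-.109,z)))
hole=im[250:262,243:262];print(hole.astype(int))
E
```

```text
222 [117 109  97  84  70  50  36  42  53  54  52  56  65  88 110 121 125 121
 117 116 113 116 115 120 121 123]
225 [122 123 126 126 123 114  97  74  62  59  60  61  78 103 118 119 116 112
 115 116 119 119 122 122 120 119]
228 [128 127 124 123 121 119 107  88  67  61  58  58  71  93 109 113 116 117
 119 123 122 122 119 117 117 117]
231 [124 120 122 118 120 120 118  98  72  62  59  59  63  88 110 117 119 123
 122 120 117 116 116 119 119 121]
234 [118 120 120 118 122 122 117 102  80  61  61  59  64  84 108 119 121 117
 117 118 118 119 119 122 125 129]
237 [121 122 123 121 122 117 115 107  89  68  60  59  59  76 100 115 118 118
 117 120 119 122 126 127 128 127]
240 [124 121 118 117 116 114 117 113  97  73  59  60  60  68  91 112 115 117
 120 124 126 129 126 126 127 129]
243 [118 116 119 117 118 119 121 118 108  83  62  59  58  62  79  95 101 104
 111 119 124 124 127 130 129 129]
246 [118 117 116 118 120 122 119 114 105  86  64  57  58  59  67  80  88  90
  91  91  99 105 115 122 126 129]
249 [117 120 122 118 114 108 101  96  91  81  69  61  61  59  63  73  86  91
  90  89  90  89  92  96 103 111]
0.061 [249.59566401 250.71688854]
0.08 [248.76574964 244.90219996]
0.1 [247.86834106 238.61312404]
[[94 87 83 69 58 61 58 63 73 85 88 89 91 92 88 92 94 94 95]
 [93 89 83 71 61 62 63 64 74 88 90 94 89 93 92 92 89 87 95]
 [89 90 84 78 71 70 68 70 78 82 85 94 88 93 90 91 90 90 94]
 [91 90 90 85 82 76 69 68 69 70 75 86 86 90 89 91 89 90 90]
 [91 92 90 87 78 68 59 53 53 52 55 67 79 88 91 92 90 92 93]
 [92 87 87 79 70 54 46 43 39 44 42 57 73 89 93 88 90 93 93]
 [88 85 74 63 59 43 37 37 38 40 38 50 72 86 87 89 92 89 93]
 [90 74 60 47 42 38 35 36 41 39 46 61 78 92 88 91 87 88 92]
 [88 69 47 37 36 35 38 44 45 53 59 71 86 90 86 92 90 90 90]
 [73 55 38 39 41 45 57 61 63 72 78 85 90 91 94 93 88 92 92]
 [69 48 42 36 43 59 77 83 82 85 88 91 92 93 92 92 93 88 94]
 [57 46 44 36 53 73 85 87 89 91 90 88 94 90 89 91 92 90 89]]
```

```bash
python3 - <<'E'
from h import *
c=manip.calibration('scene')
im=cv2.cvtColor(cv2.imread('pics/s2.png'),cv2.COLOR_BGR2GRAY)
k=im[248:264,240:264];print(k.astype(int))
m=(k<62).astype(np.uint8);n,l,s,ce=cv2.connectedComponentsWithStats(m);print(s,ce+[240,248])
pts=np.array([proj(c,(.4585+.008*np.cos(a),-.1083+.008*np.sin(a),.045)) for a in np.arange(0,6.28,.1)]);print(pts.min(0),pts.max(0),pts.mean(0))
E
```

```text
[[118 115 111 102  95  93  88  87  92  86  88  92  92  89  93  89  89  92
   93  99 113 124 136 139]
 [113 107 103  95  86  92  88  90  89  88  92  89  90  87  90  89  89  90
   91  93  99 113 124 129]
 [104  98  91  90  89  91  91  89  89  89  92  90  90  91  90  89  90  85
   93  89  93  96 106 117]
 [ 95  88  89  88  88  86  89  88  92  90  89  85  87  89  89  87  89  93
   91  91  89  88  95 106]
 [ 89  90  86  93  88  88  90  90  87  86  89  84  85  84  85  89  89  89
   90  89  89  88  93  91]
 [ 86  88  88  88  86  88  86  85  82  78  75  67  70  72  81  88  85  91
   91  93  89  89  92  87]
 [ 90  89  88  88  90  92  86  78  69  59  55  51  53  47  66  80  89  90
   90  92  90  89  90  93]
 [ 89  89  88  88  86  88  82  69  53  42  43  38  42  42  51  73  86  89
   92  87  89  88  89  92]
 [ 89  90  90  92  89  88  79  62  42  36  37  40  38  44  57  71  84  95
   93  94  90  92  89  91]
 [ 89  90  89  88  89  88  83  64  45  36  29  41  36  46  55  78  89  92
   92  91  92  90  92  89]
 [ 90  88  89  89  88  87  84  72  55  47  41  45  48  62  76  85  90  93
   90  91  91  92  88  91]
 [ 88  89  87  93  94  88  90  83  74  65  62  63  73  78  84  89  91  89
   93  88  92  86  89  84]
 [ 90  89  88  89  90  91  91  88  87  82  83  81  84  88  87  89  90  90
   91  92  92  94  86  76]
 [ 86  89  94  88  90  91  89  90  90  89  90  88  89  90  87  90  90  86
   92  91  90  87  79  63]
 [ 81  81  86  84  87  92  86  86  89  89  92  88  91  89  91  91  91  91
   90  83  85  67  56  46]
 [ 59  67  73  76  86  85  89  88  86  91  89  87  91  90  87  89  92  88
   87  77  63  51  41  33]]
[[  0   0  24  16 347]
 [  8   6   7   5  31]
 [  0  15   1   1   1]
 [ 21  14   3   2   5]] [[251.43804035 255.3314121 ]
 [250.83870968 256.        ]
 [240.         263.        ]
 [262.2        262.6       ]]
[246.46892696 252.39545851] [253.75117203 257.90547903] [250.11835256 255.14709871]
```

The tip is about 2.5 mm to the -x side of the hole, probably from a slight pivot in the grip. I'll shift by that much and lower gently.

>>> send_rows(motion=[{"gripper": 14, "travel": [-2.5, 0.5, 4], "rotation": [0, 0, 0]}, {"gripper": 14, "travel": [0, 0, 4], "rotation": [0, 0, 0]}, {"gripper": 14, "travel": [0, 0, 4], "rotation": [0, 0, 0]}, {"gripper": 14, "travel": [0, 0, 3], "rotation": [0, 0, 0]}, {"gripper": 14, "travel": [0, 0, 2], "rotation": [0, 0, 0]}, {"gripper": 14, "travel": [0, 0, 2], "rotation": [0, 0, 0]}, {"gripper": 14, "travel": [0, 0, 2], "rotation": [0, 0, 0]}, {"gripper": 14, "travel": [0, 0, 0], "rotation": [0, 0, 0]}])

```text
t: 12.25
tcp_pos: [0.4613, -0.1089, 0.1425]
tool_rot: [-0.0, 1.0, 0.0, 0.0]
force: [1.2, 0.7, -1.1]
finger_gap: 0.202
```

>>> send_rows(motion=[{"gripper": 14, "travel": [0, 0, 4], "rotation": [0, 0, 0]}, {"gripper": 14, "travel": [0, 0, 5], "rotation": [0, 0, 0]}, {"gripper": 14, "travel": [0, 0, 5], "rotation": [0, 0, 0]}, {"gripper": 14, "travel": [0, 0, 5], "rotation": [0, 0, 0]}, {"gripper": 14, "travel": [0, 0, 4], "rotation": [0, 0, 0]}, {"gripper": 14, "travel": [0, 0, 3], "rotation": [0, 0, 0]}, {"gripper": 14, "travel": [0, 0, 2], "rotation": [0, 0, 0]}, {"gripper": 14, "travel": [0, 0, 0], "rotation": [0, 0, 0]}])

```text
t: 12.92
tcp_pos: [0.4612, -0.1088, 0.1143]
tool_rot: [-0.0, 1.0, 0.0, -0.0]
force: [0.8, 0.4, -1.6]
finger_gap: 0.202
```

>>> send_rows(motion=[{"gripper": 14, "travel": [0, 0, 1], "rotation": [0, 0, 0]}, {"gripper": 30, "travel": [0, 0, 0], "rotation": [0, 0, 0]}, {"gripper": 50, "travel": [0, 0, 0], "rotation": [0, 0, 0]}, {"gripper": 50, "travel": [0, 0, 0], "rotation": [0, 0, 0]}, {"gripper": 50, "travel": [0, 0, 0], "rotation": [0, 0, 0]}, {"gripper": 50, "travel": [0, 0, -15], "rotation": [0, 0, 0]}, {"gripper": 50, "travel": [0, 0, -25], "rotation": [0, 0, 0]}, {"gripper": 50, "travel": [0, 0, -30], "rotation": [0, 0, 0]}, {"gripper": 50, "travel": [0, 0, -20], "rotation": [0, 0, 0]}, {"gripper": 50, "travel": [0, 0, 0], "rotation": [0, 0, 0]}])

```text
t: 13.75
tcp_pos: [0.4637, -0.11, 0.2077]
tool_rot: [-0.0, 1.0, -0.002, 0.004]
force: [0.6, -0.5, -0.4]
finger_gap: 0.581
```

```bash
python3 - <<'E'
from h import *
go([.5493,-.2688,.17],109.4)
E
```

```text
t 13.75 tcp [ 463.7 -110.   207.7] F [ 0.6 -0.5 -0.4] gap 49.7mm jaw 90.04 q1 -27 q6 -117 tilt(x,y comps of z) [ 0.0079 -0.0041]
rotz -19.36 deg  travel [ -27.8 -178.    39.1] mm
```

>>> send_rows(motion=[{"gripper": 50, "travel": [0, 0, 0], "rotation": [0, 0, -6.45]}, {"gripper": 50, "travel": [0, 0, 0], "rotation": [0, 0, -6.45]}, {"gripper": 50, "travel": [0, 0, 0], "rotation": [0, 0, -6.45]}, {"gripper": 50, "travel": [-5.3, -35.8, 5], "rotation": [0, 0, 0]}, {"gripper": 50, "travel": [-5.3, -35.8, 5], "rotation": [0, 0, 0]}, {"gripper": 50, "travel": [-5.3, -35.8, 5], "rotation": [0, 0, 0]}, {"gripper": 50, "travel": [-5.3, -35.8, 5], "rotation": [0, 0, 0]}, {"gripper": 50, "travel": [-5.3, -35.8, 5], "rotation": [0, 0, 0]}, {"gripper": 50, "travel": [0, 0, 0], "rotation": [0, 0, 0]}, {"gripper": 50, "travel": [0, 0, 0], "rotation": [0, 0, 0]}, {"gripper": 50, "travel": [0, 0, 0], "rotation": [0, 0, 0]}])

```text
t: 14.67
tcp_pos: [0.5444, -0.268, 0.1776]
tool_rot: [-0.168, 0.986, 0.001, -0.001]
force: [-0.1, -0.1, -0.8]
finger_gap: 0.585
```

```bash
python3 - <<'E'
from h import *
go([.5493,-.2688,.070],109.4)
E
```

```text
t 14.67 tcp [ 544.4 -268.   177.6] F [-0.1 -0.1 -0.8] gap 49.9mm jaw 109.35 q1 -37 q6 -146 tilt(x,y comps of z) [-0.0027  0.0023]
rotz -0.05 deg  travel [ -4.6  -2.7 107.6] mm
```

>>> send_rows(motion=[{"gripper": 50, "travel": [-4.6, -2, 20], "rotation": [0, 0, 0]}, {"gripper": 50, "travel": [0, 0, 25], "rotation": [0, 0, 0]}, {"gripper": 50, "travel": [0, 0, 25], "rotation": [0, 0, 0]}, {"gripper": 50, "travel": [0, 0, 25], "rotation": [0, 0, 0]}, {"gripper": 50, "travel": [0, 0, 14], "rotation": [0, 0, 0]}, {"gripper": 50, "travel": [0, 0, 0], "rotation": [0, 0, 0]}, {"gripper": 30, "travel": [0, 0, 0], "rotation": [0, 0, 0]}, {"gripper": 14, "travel": [0, 0, 0], "rotation": [0, 0, 0]}, {"gripper": 14, "travel": [0, 0, 0], "rotation": [0, 0, 0]}, {"gripper": 14, "travel": [0, 0, 0], "rotation": [0, 0, 0]}, {"gripper": 14, "travel": [0, 0, 0], "rotation": [0, 0, 0]}, {"gripper": 14, "travel": [0, 0, 0], "rotation": [0, 0, 0]}], newtons=50)

```text
t: 15.67
tcp_pos: [0.5515, -0.2697, 0.0715]
tool_rot: [-0.168, 0.986, -0.001, 0.001]
force: [0.0, 1.2, 6.2]
finger_gap: 0.201
```

```bash
python3 - <<'E'
from h import *
go([.554,.1903,.180],103.5)
E
```

```text
t 15.67 tcp [ 551.5 -269.7   71.5] F [0.  1.2 6.2] gap 17.1mm jaw 109.37 q1 -36 q6 -146 tilt(x,y comps of z) [ 0.0025 -0.0014]
rotz 5.87 deg  travel [-110.   446.5 -109.1] mm
```

>>> send_rows(motion=[{"gripper": 14, "travel": [0, 0, -15], "rotation": [0, 0, 0]}, {"gripper": 14, "travel": [0, 0, -30], "rotation": [0, 0, 0]}, {"gripper": 14, "travel": [0, 0, -35], "rotation": [0, 0, 0]}, {"gripper": 14, "travel": [0, 0, -32], "rotation": [0, 0, 5.87]}, {"gripper": 14, "travel": [-9.2, 37.2, 0], "rotation": [0, 0, 0]}, {"gripper": 14, "travel": [-9.2, 37.2, 0], "rotation": [0, 0, 0]}, {"gripper": 14, "travel": [-9.2, 37.2, 0], "rotation": [0, 0, 0]}, {"gripper": 14, "travel": [-9.2, 37.2, 0], "rotation": [0, 0, 0]}, {"gripper": 14, "travel": [-9.2, 37.2, 0], "rotation": [0, 0, 0]}, {"gripper": 14, "travel": [-9.2, 37.2, 0], "rotation": [0, 0, 0]}, {"gripper": 14, "travel": [-9.2, 37.2, 0], "rotation": [0, 0, 0]}, {"gripper": 14, "travel": [-9.2, 37.2, 0], "rotation": [0, 0, 0]}])

```text
t: 16.67
tcp_pos: [0.5522, 0.0389, 0.182]
tool_rot: [-0.117, 0.993, -0.0, 0.0]
force: [0.2, 0.6, -0.7]
finger_gap: 0.2
```

>>> send_rows(motion=[{"gripper": 14, "travel": [-9.2, 37.2, 0], "rotation": [0, 0, 0]}, {"gripper": 14, "travel": [-9.2, 37.2, 0], "rotation": [0, 0, 0]}, {"gripper": 14, "travel": [-9.2, 37.2, 0], "rotation": [0, 0, 0]}, {"gripper": 14, "travel": [-5, 25, 0], "rotation": [0, 0, 0]}, {"gripper": 14, "travel": [0, 0, 0], "rotation": [0, 0, 0]}, {"gripper": 14, "travel": [0, 0, 0], "rotation": [0, 0, 0]}, {"gripper": 14, "travel": [0, 0, 0], "rotation": [0, 0, 0]}])

```text
t: 17.25
tcp_pos: [0.5522, 0.1772, 0.1818]
tool_rot: [-0.118, 0.993, -0.0, -0.0]
force: [0.5, -0.7, -0.8]
finger_gap: 0.202
```

```bash
python3 - <<'E'
from h import *
go([.554,.1903,.150],103.5)
E
```

```text
t 17.25 tcp [552.2 177.2 181.8] F [ 0.5 -0.7 -0.8] gap 17.3mm jaw 103.53 q1 7 q6 -97 tilt(x,y comps of z) [-0.0003 -0.0007]
rotz 0.03 deg  travel [-4.8 12.4 31.8] mm
```

>>> send_rows(motion=[{"gripper": 14, "travel": [-4.8, 12.4, 10], "rotation": [0, 0, 0]}, {"gripper": 14, "travel": [0, 0, 10], "rotation": [0, 0, 0]}, {"gripper": 14, "travel": [0, 0, 8], "rotation": [0, 0, 0]}, {"gripper": 14, "travel": [0, 0, 0], "rotation": [0, 0, 0]}, {"gripper": 14, "travel": [0, 0, 0], "rotation": [0, 0, 0]}, {"gripper": 14, "travel": [0, 0, 0], "rotation": [0, 0, 0]}])

```text
t: 17.75
tcp_pos: [0.5543, 0.1903, 0.1535]
tool_rot: [-0.117, 0.993, -0.0, -0.0]
force: [0.6, -0.2, -0.8]
finger_gap: 0.2
```

```bash
python3 - <<'E'
from h import *
go([.554,.1903,.098+.0281],103.5)
c,im=snap('scene','s4.png');t=manip.sense()['tcp_pos'];cw,wi=snap('wrist','w4.png')
f=t[2]-.0715;a=np.radians(13.5);ex=np.array([np.cos(a),np.sin(a),0]);ey=np.array([-ex[1],ex[0],0])
k=6;o=im[130:230,300:400];o=cv2.resize(o,None,fx=k,fy=k,interpolation=cv2.INTER_CUBIC)
def dot(p,col):
    u=proj(c,p);cv2.circle(o,tuple(int(v) for v in ((u-[300,130]+.5)*k)),2,col,-1)
B=np.array([.554,.1903,.07])
for sx in(-15.5,20.5):
    for sy in(-11.5,11.5): dot(B+ex*sx/1e3+ey*sy/1e3,(0,0,255))
P=np.array([t[0],t[1],0])
for zz,hx,hy in((f,12.5,8.5),(f+.056,18,14)):
  for sx in(-hx,hx):
    for sy in(-hy,hy): dot(P+[0,0,zz]+ex*sx/1e3+ey*sy/1e3,(0,255,0))
W=np.zeros((600,800,3),np.uint8);W[:,:600]=o;
cv2.imwrite('pics/v4.png',o)
print(f)
E
```

```text
t 17.75 tcp [554.3 190.3 153.5] F [ 0.6 -0.2 -0.8] gap 17.0mm jaw 103.46 q1 8 q6 -95 tilt(x,y comps of z) [-0.0005 -0.0002]
rotz -0.04 deg  travel [ 0.3  0.  27.4] mm
0.08238941269333995
```

View pics/v4.png

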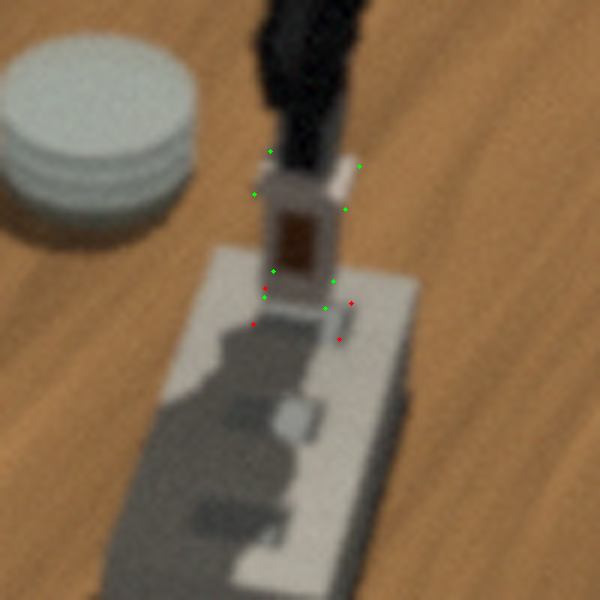

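The foot's bottom edge at crop (264,298)–(330,308) and the bay 2 mouth both match the projections to about 1 mm. I'll insert gently.

>>> send_rows(motion=[{"gripper": 14, "travel": [0, 0, 4], "rotation": [0, 0, 0]}, {"gripper": 14, "travel": [0, 0, 3], "rotation": [0, 0, 0]}, {"gripper": 14, "travel": [0, 0, 2], "rotation": [0, 0, 0]}, {"gripper": 14, "travel": [0, 0, 2], "rotation": [0, 0, 0]}, {"gripper": 14, "travel": [0, 0, 2], "rotation": [0, 0, 0]}, {"gripper": 14, "travel": [0, 0, 2], "rotation": [0, 0, 0]}, {"gripper": 14, "travel": [0, 0, 1.5], "rotation": [0, 0, 0]}, {"gripper": 14, "travel": [0, 0, 0], "rotation": [0, 0, 0]}])

```text
t: 18.52
tcp_pos: [0.5543, 0.1909, 0.1371]
tool_rot: [-0.118, 0.993, -0.0, -0.0]
force: [0.2, 0.4, -0.3]
finger_gap: 0.201
```

>>> send_rows(motion=[{"gripper": 14, "travel": [0, 0, 2], "rotation": [0, 0, 0]}, {"gripper": 14, "travel": [0, 0, 2], "rotation": [0, 0, 0]}, {"gripper": 14, "travel": [0, 0, 0], "rotation": [0, 0, 0]}])

```text
t: 18.77
tcp_pos: [0.5542, 0.1908, 0.133]
tool_rot: [-0.118, 0.993, -0.0, -0.0]
force: [-0.1, 0.3, -0.2]
finger_gap: 0.204
```

>>> send_rows(motion=[{"gripper": 14, "travel": [0, 0, 3], "rotation": [0, 0, 0]}, {"gripper": 14, "travel": [0, 0, 3], "rotation": [0, 0, 0]}, {"gripper": 14, "travel": [0, 0, 3], "rotation": [0, 0, 0]}, {"gripper": 14, "travel": [0, 0, 3], "rotation": [0, 0, 0]}, {"gripper": 14, "travel": [0, 0, 3], "rotation": [0, 0, 0]}, {"gripper": 14, "travel": [0, 0, 0], "rotation": [0, 0, 0]}])

```text
t: 19.27
tcp_pos: [0.5542, 0.1908, 0.1175]
tool_rot: [-0.118, 0.993, 0.0, -0.0]
force: [0.8, 0.5, -2.1]
finger_gap: 0.202
```

>>> send_rows(motion=[{"gripper": 14, "travel": [0, 0, 3], "rotation": [0, 0, 0]}, {"gripper": 14, "travel": [0, 0, 3], "rotation": [0, 0, 0]}, {"gripper": 14, "travel": [0, 0, 3], "rotation": [0, 0, 0]}, {"gripper": 14, "travel": [0, 0, 3], "rotation": [0, 0, 0]}, {"gripper": 14, "travel": [0, 0, 0], "rotation": [0, 0, 0]}])

```text
t: 19.68
tcp_pos: [0.5542, 0.1908, 0.1056]
tool_rot: [-0.118, 0.993, 0.0, -0.0]
force: [0.3, 0.3, -1.6]
finger_gap: 0.203
```

>>> send_rows(motion=[{"gripper": 14, "travel": [0, 0, 3], "rotation": [0, 0, 0]}, {"gripper": 14, "travel": [0, 0, 3], "rotation": [0, 0, 0]}, {"gripper": 14, "travel": [0, 0, 3], "rotation": [0, 0, 0]}, {"gripper": 14, "travel": [0, 0, 3], "rotation": [0, 0, 0]}, {"gripper": 14, "travel": [0, 0, 3], "rotation": [0, 0, 0]}, {"gripper": 14, "travel": [0, 0, 2], "rotation": [0, 0, 0]}, {"gripper": 14, "travel": [0, 0, 0], "rotation": [0, 0, 0]}])

```text
t: 20.27
tcp_pos: [0.5542, 0.1908, 0.0888]
tool_rot: [-0.118, 0.993, 0.0, -0.0]
force: [0.4, 0.7, -2.6]
finger_gap: 0.201
```

>>> send_rows(motion=[{"gripper": 14, "travel": [0, 0, 1], "rotation": [0, 0, 0]}, {"gripper": 14, "travel": [0, 0, 1], "rotation": [0, 0, 0]}, {"gripper": 14, "travel": [0, 0, 1], "rotation": [0, 0, 0]}, {"gripper": 14, "travel": [0, 0, 0], "rotation": [0, 0, 0]}])

```text
t: 20.6
tcp_pos: [0.5542, 0.1909, 0.0862]
tool_rot: [-0.118, 0.993, 0.0, 0.0]
force: [0.7, 0.1, -1.0]
finger_gap: 0.205
```

>>> send_rows(motion=[{"gripper": 14, "travel": [0, 0, 1], "rotation": [0, 0, 0]}, {"gripper": 14, "travel": [0, 0, 1], "rotation": [0, 0, 0]}, {"gripper": 14, "travel": [0, 0, 0], "rotation": [0, 0, 0]}])

```text
t: 20.85
tcp_pos: [0.5543, 0.1909, 0.0855]
tool_rot: [-0.118, 0.993, -0.0, 0.0]
force: [-1.8, -0.6, 6.7]
finger_gap: 0.199
```

It stopped at z=85.5 mm, as predicted for home, at 6.7 N. I'll release and retreat.

>>> send_rows(motion=[{"gripper": 30, "travel": [0, 0, 0], "rotation": [0, 0, 0]}, {"gripper": 50, "travel": [0, 0, 0], "rotation": [0, 0, 0]}, {"gripper": 50, "travel": [0, 0, 0], "rotation": [0, 0, 0]}, {"gripper": 50, "travel": [0, 0, 0], "rotation": [0, 0, 0]}, {"gripper": 50, "travel": [0, 0, -15], "rotation": [0, 0, 0]}, {"gripper": 50, "travel": [0, 0, -30], "rotation": [0, 0, 0]}, {"gripper": 50, "travel": [0, 0, -35], "rotation": [0, 0, 0]}, {"gripper": 50, "travel": [0, 0, -35], "rotation": [0, 0, 0]}, {"gripper": 50, "travel": [30, 0, -20], "rotation": [0, 0, 0]}, {"gripper": 50, "travel": [30, 0, -10], "rotation": [0, 0, 0]}, {"gripper": 50, "travel": [0, 0, 0], "rotation": [0, 0, 0]}, {"gripper": 50, "travel": [0, 0, 0], "rotation": [0, 0, 0]}])

```text
t: 21.85
tcp_pos: [0.4947, 0.1768, 0.2301]
tool_rot: [-0.118, 0.993, 0.0, 0.0]
force: [0.5, -0.4, 0.3]
finger_gap: 0.582
```

```bash
python3 - <<'E'
from h import *
go([.5,.19,.3])
c=manip.calibration('wrist');_,w=snap('wrist','w5.png');cs,s=snap('scene','s5.png');ct,t=snap('top','t5.png')
# cartridge tab top at z .112 (home: 14+98) in wrist + scene views
for nm,C,I in(('wrist',c,w),('scene',cs,s)):
  for z in(.112,):
    x,y=.554,.190;st=.0004;wd=.06;n=int(wd/st)
    g=np.array([[proj(C,(x+wd/2-st*i,y+wd/2-st*j,z)) for j in range(n)] for i in range(n)],np.float32)
    o=cv2.remap(I,g[...,0],g[...,1],cv2.INTER_CUBIC);V=cv2.cvtColor(o,cv2.COLOR_BGR2HSV)[...,2]
    for th in(190,205,215,225):
        k=max(cv2.findContours((V>th).astype(np.uint8),0,1)[0],key=cv2.contourArea,default=None)
        if k is None: continue
        q=cv2.minAreaRect(k);print(nm,th,round(x+wd/2-st*q[0][1],4),round(y+wd/2-st*q[0][0],4),np.round(np.array(q[1])*st*1e3,1),round(q[2],1))
# unmoved? difference of scene images around other items
s0=cv2.imread('pics/scene0.png');s_=s
for nm,(u0,v0,u1,v1) in dict(bottle=(350,288,388,350),slide=(262,355,336,425),dishes=(296,135,336,170),gauge=(230,218,275,285),lookalikes=(198,280,256,335)).items():
    d=cv2.absdiff(s0[v0:v1,u0:u1],s_[v0:v1,u0:u1]).max(2);
    a,b=[cv2.cvtColor(k[v0:v1,u0:u1],6).astype(np.float32) for k in(s0,s_)]
    print(nm,'diff>40 frac',round((d>40).mean(),3),'shift px',np.round(cv2.phaseCorrelate(a,b)[0],2))
E
```

```text
t 21.85 tcp [494.7 176.8 230.1] F [ 0.5 -0.4  0.3] gap 49.7mm jaw 103.51 q1 7 q6 -96 tilt(x,y comps of z) [0.0007 0.0001]
rotz 0.00 deg  travel [ -8.3  11.6 -69.9] mm
wrist 190 0.5514 0.1902 [54.  59.6] 90.0
wrist 205 0.5519 0.1912 [21.9 15.7] 76.0
wrist 215 0.5519 0.1912 [20.8 15.1] 76.0
wrist 225 0.5496 0.1792 [4.9 0.9] 77.5
scene 190 0.5589 0.1895 [6.4 5.8] 66.0
bottle diff>40 frac 0.0 shift px [-0.01  0.06]
slide diff>40 frac 0.0 shift px [0.49 0.02]
dishes diff>40 frac 0.084 shift px [-0.15  0.13]
gauge diff>40 frac 0.372 shift px [-0.37  0.05]
lookalikes diff>40 frac 0.129 shift px [-0.07  0.04]
```

>>> send_rows(motion=[{"gripper": 85, "travel": [10, 35, 0], "rotation": [0, 0, 0]}, {"gripper": 85, "travel": [10, 35, 0], "rotation": [0, 0, 0]}, {"gripper": 85, "travel": [10, 35, 0], "rotation": [0, 0, 0]}, {"gripper": 85, "travel": [10, 35, 0], "rotation": [0, 0, 0]}, {"gripper": 85, "travel": [10, 35, 0], "rotation": [0, 0, 0]}, {"gripper": 85, "travel": [10, 35, 0], "rotation": [0, 0, 0]}, {"gripper": 85, "travel": [10, 35, 0], "rotation": [0, 0, 0]}, {"gripper": 85, "travel": [10, 35, 0], "rotation": [0, 0, 0]}, {"gripper": 85, "travel": [10, 35, 0], "rotation": [0, 0, 0]}, {"gripper": 85, "travel": [10, 35, 0], "rotation": [0, 0, 0]}, {"gripper": 85, "travel": [10, 35, 0], "rotation": [0, 0, 0]}, {"gripper": 85, "travel": [10, 35, 0], "rotation": [0, 0, 0]}])

```text
t: 23.0
tcp_pos: [0.2804, 0.5593, 0.228]
tool_rot: [-0.118, 0.993, -0.0, -0.0]
force: [1.3, 0.9, -0.3]
finger_gap: 0.992
```

```bash
python3 - <<'E'
from h import *
go([.28,.559,.231])
cs,s=snap('scene','s6.png');ct,t=snap('top','t6.png')
s0=cv2.imread('pics/scene0.png');t0=cv2.imread('pics/top0.png')
for I0,I,B in((s0,s,dict(bottle=(350,288,388,350),slide=(262,355,336,425),dishes=(296,135,336,170),gauge=(230,218,275,285),look=(198,280,222,335))),
  (t0,t,dict(bottle=(365,145,405,190),slide=(442,168,505,228),dishes=(130,320,188,375),gauge=(352,292,402,338),look1=(414,282,438,304),look2=(454,296,480,320),cart_gone=(444,252,478,282)))):
  for nm,(u0,v0,u1,v1) in B.items():
    d=cv2.absdiff(I0[v0:v1,u0:u1],I[v0:v1,u0:u1]).max(2)
    a,b=[cv2.cvtColor(k[v0:v1,u0:u1],6).astype(np.float32) for k in(I0,I)]
    print(nm,'diff>40',round((d>40).mean(),3),'shift',np.round(cv2.phaseCorrelate(a,b)[0],2))
# tab top: new bright blob, triangulate
def blob(C,I,I0,th):
    u,v=proj(C,(.554,.1903,.112)).astype(int);r=14
    p=cv2.cvtColor(I[v-r:v+r,u-r:u+r],6);q=cv2.cvtColor(I0[v-r:v+r,u-r:u+r],6)
    return u-r,v-r,p,q
for C,I,I0 in((cs,s,s0),(ct,t,t0)):
    print('exp top centre',proj(C,(.554,.1903,.112)));x,y,p,q=blob(C,I,I0,0);print(x,y);print(p.astype(int))
    a=np.radians(13.5);ex=np.array([np.cos(a),np.sin(a)])*.012;ey=np.array([-np.sin(a),np.cos(a)])*.009
    print(np.round([proj(C,(*(np.array([.554,.1903])+i*ex+j*ey),.112)) for i,j in((-1,-1),(-1,1),(1,1),(1,-1))],1).tolist())
E
```

```text
t 23.00 tcp [280.4 559.3 228. ] F [ 1.3  0.9 -0.3] gap 84.7mm jaw 103.51 q1 53 q6 -50 tilt(x,y comps of z) [-0.0006 -0.0009]
rotz 0.00 deg  travel [ 0.5 -0.2 -3. ] mm
bottle diff>40 0.0 shift [-0.03  0.02]
slide diff>40 0.0 shift [0.48 0.05]
dishes diff>40 0.0 shift [-0.14  0.03]
gauge diff>40 0.0 shift [ 0.08 -0.08]
look diff>40 0.0 shift [-0.08 -0.03]
bottle diff>40 0.0 shift [0.1  0.54]
slide diff>40 0.0 shift [-0.04 -0.06]
dishes diff>40 0.008 shift [-0.05  0.04]
gauge diff>40 0.008 shift [-0.2   0.47]
look1 diff>40 0.0 shift [-0.1  -0.04]
look2 diff>40 0.0 shift [0.53 0.03]
cart_gone diff>40 0.469 shift [-0.49  1.39]
exp top centre [349.86866823 168.27141646]
335 154
[[109 111 114 111 116 121 118 116 116 115 118 112 115 110 111 111 115 112
  109 110 105 103 104  96  98  99 102 104]
 [111 112 115 118 114 113 113 116 116 118 118 112 109 109 110 112 109 108
  106 106 105 103 100 102 101  98 104 103]
 [113 110 115 117 115 113 114 117 115 115 111 111 112 111 112 112 110 105
  106 104 105 100 104 101 102 103 106 109]
 [112 114 115 117 114 111 117 118 115 116 114 111 110 111 112 112 10
[... 5615 characters left out ...]
88  87
   89  92  89  87  99 115 119 117  97 103]
 [147 181 193 195 193 193 192 194 193 191 190 206 187 129  93  91  90  89
   96 100 102 115 118 120 120 121  99 102]
 [142 173 195 195 195 195 194 192 194 193 192 203 214 206 176 134 114 123
  123 123 121 122 124 122 197 210 140 106]
 [147 176 194 196 196 193 193 193 192 191 191 188 205 215 216 216 214 214
  212 214 211 213 210 213 208 149 109 106]
 [147 168 196 195 194 196 193 194 194 192 192 173 192 215 213 216 214 211
  214 213 186 139 107 102 150 185 189 188]
 [145 161 194 194 196 195 193 195 194 193 193 192 208 214 213 213 178 133
  110 130 178 192 190 193 189 190 188 188]]
[[222.2, 265.8], [212.5, 268.0], [209.9, 255.2], [219.5, 253.0]]
```

The tab top in the scene view is at about (350,169), against (349.9,168.3) predicted for home. The remaining 1 px matches that camera's known bias. The gauge region looks the same as at the start, and the bottle, dishes and slide box haven't moved. Handing in.

```bash
python3 -c "
from station import manip
print(manip.sign_off())"
```

```text
the job is handed in; nothing more can be done
None
```

The new cartridge is fully home in bay 2, the +y end bay, and the gauge rod is back in its stand. I handed the job in at about 23 s, out of the 72 s allowed.

**Probing:** The rod stopped 44 mm down on a stub in bay 0 (20 N) and in bay 1 (14 N). In bay 2 it touched the bottom at the same height as in its stand, at 6.6 N.

**Loading:** The cartridge met only light resistance on the way in. It stopped at exactly the predicted home height, with 6.7 N on the flange when I released it.

**Last checks:**
- **Cartridge:** the wrist and scene views agree with a seated cartridge to about 1–2 mm. This rests on the stop height, the contact force and those views; I did not measure its height separately after release.
- **Gauge, bottle, dishes, slide box and look-alikes:** before-and-after pictures show almost no changed pixels (under 1%) around any of them. The image-shift estimate gave about half a pixel for a few, in one view only, which I took as noise.
- **Forces:** the readings I took, at the end of each move, never went above 20 N.

**One disagreement:** before it went back, the rod's tip was about 2.5 mm off the stand's hole, probably because the rod had turned slightly in the grip. I corrected for it, and it went in without resistance.

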